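# Lay a culture flask on the rocker and drop the hold-down bail over it

### The arm

A 6-joint arm with a two-finger parallel gripper is mounted at the origin on a cart in front of the work surface, level with it; the furniture and walls round the work are solid. World frame = base frame: x ahead of the robot, y to its left, z up, the work surface at z = 0. Lengths are in m, angles in degrees, forces in N, time in s.
With the tool pointing down it reaches from about 0.3 to 0.75 m from the base axis. Payload 8.5 kg.
Tool frame: the origin (TCP) lies at the very end of the fingers, on their centre line; the grasp point (between the pads) lies 19 mm behind it; z points along the fingers, y is the line along which they close (so a half turn about z gives the same grasp; the last joint's range is limited). The gripper opens to 85 mm and grips with 20 to 120 N. Pads are 22 mm wide; open, the fingers measure 114 mm over their backs; the gripper's body (76 mm by 85 mm) begins 54 mm behind the grasp point. The pads swing forward as they close: fully open they stand 13 mm farther back than shut.
Start: joints at [-87.565, 21.807, 74.336, -0, 83.858, -12.336], TCP at [0.14, -0.532, 0.231] pointing down, gripper open.
Joint ranges: [-178.18, 178.18], [-50.72, 133.34], [12.68, 142.11], [-81.47, 261.47], [9.98, 163.14], [-165.26, 165.26]. Speed limits (degrees/s): [136.94, 136.94, 180, 180, 180, 180].

### API

Orientations are given as a 3x3 rotation matrix whose columns are the frame's x, y, z axes.
In Python, from rig import observe, cams, ticket gives the robot as it stands.
- The arm moves only by the tool move_arm, never from a script. Its arguments are lists of equal length, an entry for each row: "jaw": the finger opening in cm, from 0 to 8.54; "dp": the shift along the tool's x, y, z in cm, a list of three; "turn": the turn, a rotation vector about the tool's x, y, z in rad, a list of three. In form: {"jaw": [jaw, ...], "dp": [[tx, ty, tz], ...], "turn": [[wx, wy, wz], ...]}. A call has 1 to 12 rows; each row shifts and turns the commanded pose from where the row before left it, along the tool's axes as they then stand; what a row does not reach is not made up. A row lasts 1/12 s, in which the tool goes at most 41.7 mm and 7.16 degrees, less where a joint would pass 70% of its speed; a pose out of reach is approached as far as the arm can. A call is refused whole if a number of a shift passes 4.17 or a number of a turn 0.125, either way. A call with a gripper value outside its range is refused whole. The fingers move at their own pace and stop on an object; "force" is the grip in N (left out, the last holds). Time passes only in rows, so rows that do not move let the fingers close. It gives the time, the measured TCP pose, the force, the opening and the grip force at its end, in the units of the state.
- observe(): the state, without advancing time (a new reading comes with each control period).
- cams.get_image(name): name is "scene" or "top"; returns (picture, depth): 420x560x3 uint8, red, green, blue; 420x560 float32, m along the optical axis (not along the pixel's ray), 0 where there is no reading.
- cams.calibration(name): a dict with "vertical_fov" (degrees; the focal length in pixels is half the picture's height over the tangent of half this angle, whatever the lens; pixels are square), "cx", "cy" (the principal point, pixels), "view" (4x4, takes a point from world to camera coordinates). Camera axes: x right, y up, looking along -z (the intrinsics and any distortion apply to the point x, -y, -z); pixel columns grow to the right and rows downward; lengths in m; the calibration is good to about 2 mm. A picture is of the moment at which its call begins. calibration takes no time and is no camera call.
- ticket.close_job(): hands the job in; it is judged then, once.
Trained networks look in the newest picture that a camera, given by its name, has taken for a name from the list of things; names that differ only in an ending like _2 or _b are one class to them, and where a whole thing is asked for, a point or a joint stands for the part that bears it (a point fixed in the world has none). Each returns a list of dicts, best first, with "p" (0 to 1); they miss things now and then, are a little off and sometimes report something else, mostly with a low value. They report only what shows in the picture. A call takes as long as a camera call.
- cams.spot_in(camera, query): "box" ([centre column, centre row, width, height] as shares, 0 to 1, of the picture: columns of its width, rows of its height, round what is visible of it).
- cams.outline_of(camera, query): "mask" (420x560 bool, what is visible of it) and "box" ([centre column, centre row, width, height] as shares, 0 to 1, of the picture: columns of its width, rows of its height, round what is visible of it).
- cams.mark_of(camera, query): "location" ([column, row] as shares, 0 to 1, of the picture: columns of its width, rows of its height: a listed point, or the origin of a listed thing).
The state is a dict: "time_s": time; "q": joint angles; "qvel": joint speeds; "joint_efforts": joint torques, N m; "position": TCP position; "tool_rot": TCP orientation; "ft_force": force on the tool from outside, world axes, zero at the start; "wrist_torque": the same for the moment, N m; "grip_width": finger opening in m; "gripper_force": force on a finger pad.
Only numpy, scipy, OpenCV 4.12 (cv2) and the standard library are available. Lean on these libraries where they do the work, as an engineer would, in place of code of your own. Each camera call takes 0.05 s, during which the arm holds its last target. There are 200 camera calls.

### The job

Load the culture flask that stands on the bench rocker, only by light pushing and never by gripping or lifting it: tip it over onto its broad growth face so that it lies on the mat with its neck slanting upward, then push it sideways until its long narrow side lies flat against the back fence, and then push the hinged hold-down bail forward so that its rubber bar comes down on the flask. Leave the bottles round the rocker as they stand.

Things in the scene. Friction and masses are not known exactly. Their poses are not given: they have to be found in the camera images.
- rocker: see-saw bench rocker, fixed and level: white housing, then a flat platform 190 mm (its x) by 280 mm (its y) with a black rubber mat whose top is 67 mm above the bench. Origin on the bench under the platform's centre; x points to the back edge (away from the robot), y along the long side to the robot's left, z up.
- fence_face (a point): middle of the front face of the upright sheet-metal back fence on the platform, the face that looks to the rocker's -x; the fence is 140 mm long along the rocker's y and rises 36 mm above the mat. This point lies 18 mm above the mat, at x = 75 mm, y = 20 mm in the rocker's frame; its axes are the rocker's.
- flask: loose clear plastic culture flask, blue screw cap, about 85 g, standing on its foot near the left end of the mat: 150 mm tall, body 85 mm wide (its x), 36 mm thick (its y), straight up to 92 mm, then shoulders, neck and 32 mm cap. Origin: centre of the foot; z from foot to cap. Growth face: the broad face at -y. The neck slants to the +y side, whose face has a whitish writing patch
- flask_mid (a point): centre of the flask's body, 47.5 mm from the foot; axes as the flask's. At the start the growth face looks to the rocker's -y within 0.2 rad; pushed high on the +y face the flask tips about its foot's edge, falls by itself beyond about 15 degrees and lies with the cap to the rocker's -y, this point 18 mm above the mat. Against the fence it is 42.5 mm in front of the fence's face
- bail (a joint): hinge of the hold-down bail, rad: 0 when level, as when resting on the lying flask; grows as it swings up and back (1.57 upright). It starts leaning back at 1.7 to 1.9 (stop 1.95; with no flask below it drops to -0.4). Stiff hinge: stays where left near upright, drops by its own weight once pushed forward below about 1.0; takes about 1 N at the bar
- bail_bar (a point): middle of the bail's cross bar, which runs along the rocker's y: a rubber sleeve 10 mm thick and 84 mm long on a U-shaped steel rod 6 mm thick (98 mm wide overall), 62 mm from the hinge axis
- bail_hinge (a point): middle of the bail's hinge axis, which runs along the rocker's y at the top of the fence, 41 mm above the mat, at x = 81 mm, y = 20 mm in the rocker's frame
- amber_bottle: bystander: amber glass bottle with black cap, 58 mm in diameter, 108 mm tall, upright behind and left of the rocker; origin at the centre of its foot
- dropper_bottle: bystander: clear bottle with black cap, 48 mm in diameter, 105 mm tall, upright to the right of the rocker; origin at the centre of its foot
- square_bottle: bystander: square white bottle with wide cap, 45 x 45 mm, 92 mm tall, upright behind the rocker; origin at the centre of its foot

How it is judged:
By the outcome, as a careful person would: the job done as asked, in the order asked, and still so for the second after the job is handed in, with the robot touching nothing.
It also fails if it takes over 58 s, if anything falls off the work surface, if the arm or the gripper's body presses on something with over 40 N, if the wrist force passes 120 N, or if a joint passes its speed limit or range.

## Working session

There is one attempt and no reset: what is moved stays moved. The work goes in short steps, Python scripts to look and compute and a tool call to move; the robot and the scene stay as the last step left them, time stands still between calls to the robot, and variables do not carry over. Pictures are saved under pics/ and viewed, at most 10 in all, crops included, and the job is handed in when it is done.

Besides the shell and the picture viewer there is one more tool, called after "Call:" as name(argument=value, ...) on one line, values as JSON. move_arm: Moves the arm, as the interface text tells. Its arguments: {"type":"object","properties":{"jaw":{"type":"array","items":{"type":"number"}},"dp":{"type":"array","items":{"type":"array","items":{"type":"number"}}},"turn":{"type":"array","items":{"type":"array","items":{"type":"number"}}},"force":{"type":"number"}},"required":["jaw","dp","turn"]}

```bash
mkdir -p pics
cat > h.py <<'E'
import numpy as np, cv2
from rig import observe, cams, ticket
def calib(n):
    c=cams.calibration(n); f=210/np.tan(np.radians(c['vertical_fov'])/2); return c,f
def shot(n,name=None):
    im,d=cams.get_image(n)
    if name: cv2.imwrite('pics/'+name,im[:,:,::-1])
    return im,d
def cloud(n,d):
    c,f=calib(n); v,u=np.mgrid[:420,:560]
    P=np.stack([(u-c['cx'])*d/f,-(v-c['cy'])*d/f,-d,np.ones_like(d)],-1)
    return (P@np.linalg.inv(np.array(c['view'])).T)[...,:3]
def onz(n,loc,z):
    c,f=calib(n); T=np.linalg.inv(np.array(c['view']))
    r=T[:3,:3]@np.array([(loc[0]*560-c['cx'])/f,-(loc[1]*420-c['cy'])/f,-1]); o=T[:3,3]
    return o+r*(z-o[2])/r[2]
E
python3 - <<'E'
from h import *
print({n:[ (k,v) for k,v in cams.calibration(n).items()] for n in('scene','top')})
for n in ('scene','top'):
    im,d=shot(n,n+'0.png')
    for q,z in [('rocker',0),('fence_face',.085),('flask',.067),('flask_mid',.1145),('bail_hinge',.108),('bail_bar',.17),('amber_bottle',0),('dropper_bottle',0),('square_bottle',0)]:
        r=cams.mark_of(n,q)[:1]
        for x in r: print(n,q,round(x['p'],2),np.round(np.array(x['location'])*[560,420]),onz(n,x['location'],z).round(3))
s=observe();print(s['time_s'],s['tool_rot'])
a=cv2.imread('pics/scene0.png');b=cv2.imread('pics/top0.png')
E
```

```text
{'scene': [('vertical_fov', 44.654671732431396), ('cx', 278.23543377375506), ('cy', 210.4097140709165), ('view', array([[-0.69579346, -0.71813683, -0.01228638,  0.52909844],
       [ 0.53856979, -0.53297828,  0.65259232, -0.27486095],
       [-0.47519896,  0.44745239,  0.7576096 , -1.01034123],
       [ 0.        ,  0.        ,  0.        ,  1.        ]]))], 'top': [('vertical_fov', 53.56556612541946), ('cx', 290.4992332189148), ('cy', 207.74766613272783), ('view', array([[ 0.00297914, -0.9999423 , -0.0103206 ,  0.18647643],
       [ 0.99315642,  0.00175363,  0.11677865, -0.58254719],
       [-0.11675381, -0.01059787,  0.99310434, -0.86649688],
       [ 0.        ,  0.        ,  0.        ,  1.        ]]))]}
scene rocker 0.86 [281. 269.] [0.504 0.241 0.   ]
scene fence_face 0.71 [252. 228.] [0.584 0.249 0.085]
scene flask 0.94 [246. 276.] [0.51  0.334 0.067]
scene flask_mid 0.72 [246. 260.] [0.513 0.329 0.114]
scene bail_bar 0.55 [244. 195.] [0.606 0.246 0.17 ]
scene amber_bottle 0.75 [178. 314.] [0.574 0.473 0.   ]
scene dropper_bottle 0.85 [352. 190.] [ 0.551 -0.057  0.   ]
scene square_bottle 0.78 [219. 222.] [ 0.708  0.25  -0.   ]
top rocker 0.59 [267. 245.] [0.503 0.24  0.   ]
top fence_face 0.84 [259. 201.] [0.59  0.252 0.085]
top flask_mid 0.65 [215. 243.] [0.504 0.335 0.115]
top bail_hinge 0.66 [262. 152.] [0.687 0.245 0.108]
top bail_bar 0.74 [259. 187.] [0.604 0.244 0.17 ]
top amber_bottle 0.66 [159. 216.] [0.567 0.484 0.   ]
top dropper_bottle 0.94 [400. 225.] [ 0.548 -0.057  0.   ]
1.0 [[ 9.66958348e-01  2.54934409e-01 -4.14094903e-06]
 [ 2.54934409e-01 -9.66958347e-01  5.02008292e-05]
 [ 8.79379349e-06 -4.95977813e-05 -9.99999999e-01]]
```

View pics/scene0.png

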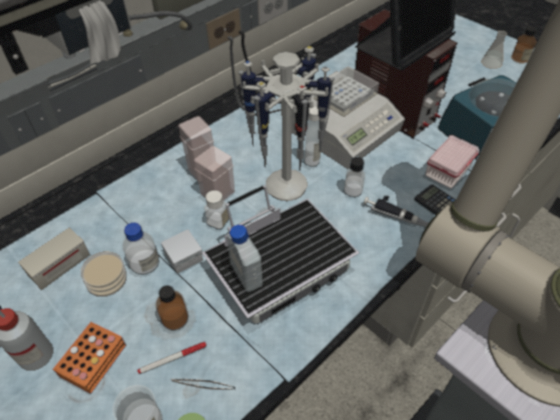

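View pics/top0.png

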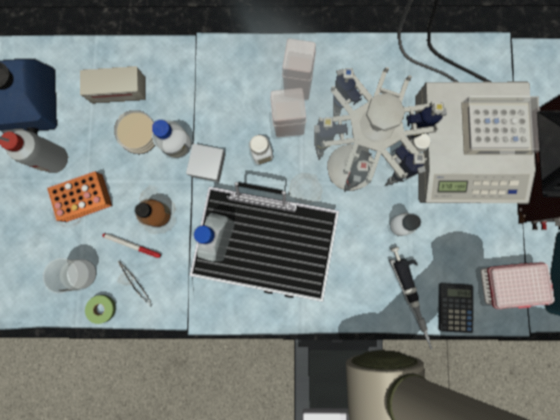

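The pictures show the flask at the left end of the mat (top px ~(212,240)), the fence at the back with the bail leaning back (top px ~(262,185)), and the amber bottle to the left. Next I refine the yaw from depth.

Run:
```python
from h import *
for n in ('top','scene'):
    im,d=cams.get_image(n); P=cloud(n,d)
    m=(P[...,2]>.058)&(P[...,2]<.078)&(abs(P[...,0]-.5)<.16)&(abs(P[...,1]-.24)<.2)&(d>0)
    m=cv2.morphologyEx(m.astype(np.uint8),cv2.MORPH_OPEN,np.ones((3,3)))
    k,l,s,c=cv2.connectedComponentsWithStats(m); m=l==1+s[1:,4].argmax()
    Q=P[m]; print(n,'mat z',np.median(Q[:,2]),cv2.minAreaRect(Q[:,:2].astype(np.float32)*1000))
    for q in('flask','bail_bar'):
        r=cams.outline_of(n,q)
        if not r: print('no',q);continue
        mk=r[0]['mask']&(d>0); F=P[mk]
        F=F[(F[:,2]>.09)&(F[:,2]<.3)]
        print(q,r[0]['p'],len(F),np.percentile(F,[2,50,98],axis=0).round(3).tolist())
        if q=='flask':
            B=F[(F[:,2]<.16)];print('body',np.array(cv2.minAreaRect(B[:,:2].astype(np.float32)*1000)[0]),cv2.minAreaRect(B[:,:2].astype(np.float32)*1000)[1:])
            C=F[F[:,2]>.19];print('cap',len(C),C.mean(0) if len(C) else 0)
        else:
            T=F[F[:,2]>F[:,2].max()-.012];print('bar top',T.mean(0),T.max(0),T.min(0))
```

```text
top mat z 0.06745097282413881 ((505.95135498046875, 242.00433349609375), (280.3543395996094, 190.11001586914062), 79.35807037353516)
flask 0.83 1299 [[0.474, 0.306, 0.098], [0.512, 0.326, 0.173], [0.551, 0.353, 0.217]]
body [512.59710693 328.12319946] ((30.407947540283203, 84.64204406738281), 72.20826721191406)
cap 331 [0.51495483 0.33524666 0.21214175]
bail_bar 0.7 353 [[0.581, 0.198, 0.109], [0.601, 0.245, 0.171], [0.613, 0.292, 0.175]]
bar top [0.60362853 0.24340177 0.1721996 ] [0.61414438 0.28986768 0.17691368] [0.59210588 0.19844108 0.16595084]
scene mat z 0.06661663313980393 ((505.5616149902344, 239.71722412109375), (281.3503723144531, 192.5964813232422), 79.439208984375)
flask 0.6 120 [[0.692, 0.238, 0.09], [0.708, 0.253, 0.091], [0.726, 0.27, 0.095]]
body [709.12329102 253.74049377] ((33.88956069946289, 35.458866119384766), 83.50010681152344)
cap 0 0
bail_bar 0.8 329 [[0.58, 0.197, 0.108], [0.6, 0.239, 0.168], [0.613, 0.291, 0.174]]
bar top [0.60263788 0.24456253 0.17062899] [0.61586541 0.28970602 0.1755451 ] [0.59228027 0.19515812 0.1641138 ]
```

Call:
move_arm(jaw=[0,0,0,0,0,0,0,0,0,0,0,0], dp=[[0,0,-1],[0,0,-2],[0,0,-2],[0,0,-2],[0,0,0],[1.2,-3.4,0],[1.2,-3.4,0],[1.2,-3.4,0],[1.2,-3.4,0],[1.2,-3.4,0],[1.2,-3.4,0],[1.2,-3.4,0]], turn=[[0,0,0.114],[0,0,0.114],[0,0,0.114],[0,0,0.114],[0,0,0.114],[0,0,0],[0,0,0],[0,0,0],[0,0,0],[0,0,0],[0,0,0],[0,0,0]])

```text
time_s: 2.3
position: [0.2939, -0.3296, 0.3015]
tool_rot: [[0.952, -0.308, 0.0], [-0.308, -0.952, -0.0], [0.0, 0.0, -1.0]]
ft_force: [1.4, -0.7, 0.9]
grip_width: -0.0
gripper_force: 0.0
```

```bash
cat > g.py <<'E'
from h import *
O=np.array([.506,.241]);a=np.radians(-10.6);ex=np.array([np.cos(a),np.sin(a)]);ey=np.array([-ex[1],ex[0]])
def W(xr,yr): return O+xr*ex+yr*ey
def to(x,y,z):
    s=observe(); d=np.array(s['tool_rot']).T@(np.array([x,y,z])-s['position']); return (d*100).round(2)
E
python3 - <<'E'
from g import *
s=observe();print(s['time_s'],s['position'],s['q'],np.array(s['tool_rot']).round(3).tolist())
f=np.radians(-17.8);fy=np.array([-np.sin(f),np.cos(f)]);c=np.array([.512,.328])
print(to(.40,.10,.30)); p=c+fy*.062; print(p,to(*p,.30))
im,d=cams.get_image('top');P=cloud('top',d)
m=(d>0)&(P[...,2]>.15)&(abs(P[...,1]-.2)<.3)&(P[...,0]>.58)&(P[...,0]<.95)
Q=P[m]
for y in np.arange(-.1,.5,.05):
    k=Q[(Q[:,1]>=y)&(Q[:,1]<y+.05)]
    if len(k):print(round(y,2),len(k),k[:,0].min().round(3),k[:,2].max().round(3),k[:,2].min().round(3))
E
```

```text
2.3 [ 0.29392657 -0.32955376  0.30148332] [-6.37043048e+01  7.99952788e+00  8.19988873e+01  3.86966561e-03
  8.99762850e+01  4.42068819e+01] [[0.952, -0.308, 0.0], [-0.308, -0.952, -0.0], [0.0, 0.0, -1.0]]
[ -3.12 -44.14   0.14]
[0.53095311 0.38703202] [  0.52 -75.48   0.13]
-0.1 185 0.677 0.175 0.15
-0.05 1141 0.599 0.36 0.154
0.0 2332 0.597 0.377 0.152
0.05 3199 0.586 0.377 0.15
0.1 1585 0.603 0.36 0.15
0.15 370 0.589 0.334 0.15
0.2 158 0.589 0.177 0.15
0.25 124 0.601 0.176 0.151
```

Call:
move_arm(jaw=[0,0,0,0,0,0,0,0,0,0,0,0], dp=[[0,-4,0],[0,-4,0],[0,-4,0],[0,-4,0],[0,-4,0],[0,-4,0],[0,-4,0],[0,-4,0],[0,-4,0],[0,-4,0],[0,-4,0],[0,-4,0]], turn=[[0,0,0],[0,0,0],[0,0,0],[0,0,0],[0,0,0],[0,0,0],[0,0,0],[0,0,0],[0,0,0],[0,0,0],[0,0,0],[0,0,0]])

```text
time_s: 3.35
position: [0.4408, 0.1279, 0.3015]
tool_rot: [[0.952, -0.307, 0.001], [-0.307, -0.952, -0.0], [0.001, -0.0, -1.0]]
ft_force: [1.0, -1.1, 1.0]
grip_width: 0.0003
gripper_force: 0.0
```

Call:
move_arm(jaw=[0,0,0,0,0,0,0,0,0], dp=[[0.1,-4,0],[0.1,-4,0],[0.1,-4,0],[0.1,-4,0],[0.1,-4,0],[0,-4,0],[0,-3,0],[0,-1,0],[0,0,0]], turn=[[0,0,0],[0,0,0],[0,0,0],[0,0,0],[0,0,0],[0,0,0],[0,0,0],[0,0,0],[0,0,0]])

```text
time_s: 4.1
position: [0.5316, 0.3927, 0.2998]
tool_rot: [[0.952, -0.305, -0.001], [-0.305, -0.952, -0.0], [-0.001, 0.001, -1.0]]
ft_force: [1.1, -0.3, -0.8]
grip_width: -0.0003
gripper_force: 0.0
```

Run:
```python
from g import *
s=observe();print(s['time_s'],s['position'],np.round(s['q']),s['ft_force'])
f=np.radians(-17.8);fy=np.array([-np.sin(f),np.cos(f)]);c=np.array([.512,.328])
p=c+fy*.062; print(p,to(*p,.150))
```

```text
4.1 [0.53159396 0.39274115 0.29980867] [ 26.  32.  46.   0. 102. 134.] [ 1.11389931 -0.2991384  -0.77720244]
[0.53095311 0.38703202] [ 0.13  0.55 14.98]
```

Call:
move_arm(jaw=[0,0,0,0,0,0,0,0,0,0,0,0], dp=[[0,0,3.5],[0,0,3.5],[0,0,3.5],[0,1.2,0],[0,1,0],[0,0.5,0],[0,0.4,0],[0,0.4,0],[0,0.4,0],[0,0.4,0],[0,0.4,0],[0,0.4,0]], turn=[[0,0,0],[0,0,0],[0,0,0],[0,0,0],[0,0,0],[0,0,0],[0,0,0],[0,0,0],[0,0,0],[0,0,0],[0,0,0],[0,0,0]])

```text
time_s: 5.1
position: [0.5157, 0.3418, 0.1964]
tool_rot: [[0.952, -0.307, 0.0], [-0.307, -0.952, 0.0], [0.0, -0.0, -1.0]]
ft_force: [0.1, -0.1, -0.2]
grip_width: 0.0004
gripper_force: 0.0
```

Run:
```python
from g import *
shot('scene','s1.png'); shot('top','t1.png')
a=cv2.imread('pics/s1.png')[150:330,150:390];b=cv2.imread('pics/t1.png')[150:330,150:390]
cv2.imwrite('pics/c1.png',cv2.resize(np.vstack([a,b]),None,fx=1.6,fy=1.6))
```

```text
(no output)
```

View pics/c1.png

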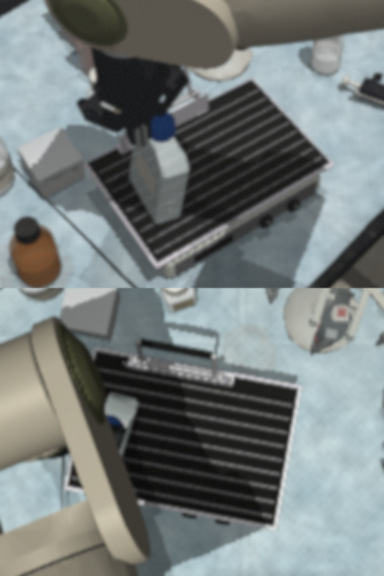

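The flask is leaning to −y with the fingers on the cap (cap at crop px ~(163,127)). I'll keep pushing.

Call:
move_arm(jaw=[0,0,0,0,0,0,0,0,0,0,0,0], dp=[[0,0.4,0],[0,0.4,0],[0,0.4,0],[0,0.4,0],[0,0.4,0],[0,0.4,0],[0,0.3,0],[0,0,0],[0,0,0],[0,0,0],[0,-1,-2],[0,0,-3]], turn=[[0,0,0],[0,0,0],[0,0,0],[0,0,0],[0,0,0],[0,0,0],[0,0,0],[0,0,0],[0,0,0],[0,0,0],[0,0,0],[0,0,0]])

```text
time_s: 6.2
position: [0.5098, 0.3264, 0.2442]
tool_rot: [[0.952, -0.307, -0.006], [-0.307, -0.952, -0.002], [-0.005, 0.003, -1.0]]
ft_force: [-0.2, -0.5, 0.6]
grip_width: 0.0001
gripper_force: 0.0
```

```bash
cat > look.py <<'E'
from g import *
import sys
k=sys.argv[1]
im,d=shot('scene','s%s.png'%k); im2,d2=shot('top','t%s.png'%k)
a=im[150:330,150:390,::-1];b=im2[150:330,150:390,::-1]
cv2.imwrite('pics/c%s.png'%k,cv2.resize(np.vstack([a,b]),None,fx=1.6,fy=1.6))
print(observe()['time_s'])
for n,D in(('scene',d),('top',d2)):
    r=cams.mark_of(n,'flask_mid')[:1]
    if r:
        p=onz(n,r[0]['location'],.085)[:2]; print(n,r[0]['p'],p,'rocker',((p-O)@ex).round(4),((p-O)@ey).round(4))
    r=cams.outline_of(n,'flask')[:1]
    if r:
        P=cloud(n,D);F=P[r[0]['mask']&(D>0)];F=F[(F[:,2]>.085)&(F[:,2]<.15)]
        R=np.stack([(F[:,:2]-O)@ex,(F[:,:2]-O)@ey],1)
        print(n,r[0]['p'],len(F),np.percentile(R,[1,99],axis=0).round(3).tolist(),F[:,2].max())
        B=R[(F[:,2]<.108)&(F[:,2]>.096)]
        if len(B)>30:print(cv2.minAreaRect(B.astype(np.float32)*1000))
E
python3 look.py 2
```

```text
6.3
scene 0.76 [0.4992318 0.2733701] rocker -0.0126 0.0306
scene 0.8 2164 [[-0.061, -0.07], [0.024, 0.072]] 0.11026381178199351
((-18.464292526245117, -1.6658554077148438), (146.5560760498047, 87.77290344238281), 83.2342300415039)
top 0.77 [0.48231176 0.27135517] rocker -0.0289 0.0255
top 0.76 2398 [[-0.058, -0.072], [0.026, 0.066]] 0.10981568150960097
((-18.021804809570312, -0.9121170043945312), (146.65121459960938, 84.87892150878906), 84.64215087890625)
```

View pics/c2.png

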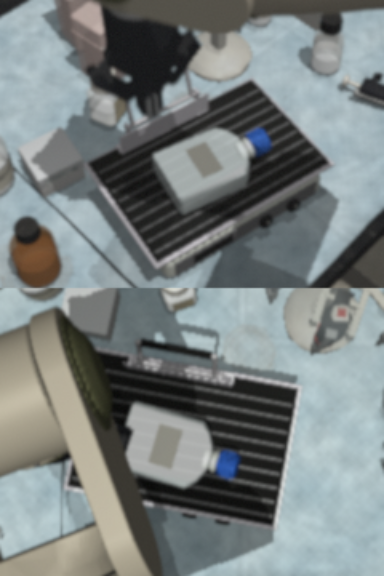

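The flask lies on its growth face with the cap to −y (crop top view (228,463)), about 45 mm short of the fence. Next, move the open fingers in front of it.

Call:
move_arm(jaw=[5.5,5.5], dp=[[0,0,0],[0,0,0]], turn=[[0,0,-0.063],[0,0,-0.062]])

```text
time_s: 6.67
position: [0.5103, 0.3257, 0.2452]
tool_rot: [[0.983, -0.183, -0.002], [-0.183, -0.983, -0.001], [-0.002, 0.001, -1.0]]
ft_force: [0.0, -0.8, 0.1]
grip_width: 0.0235
gripper_force: 0.0
```

Run:
```python
from g import *
s=observe();print(s['position'],s['grip_width'],np.degrees(np.arctan2(s['tool_rot'][1][0],s['tool_rot'][0][0])))
print(to(*W(-.100,.0245),.244),to(*W(-.1,.0245),.08))
```

```text
[0.51025215 0.32572247 0.24515963] 0.023465878415102302 -10.568757977727415
[-8.86  5.95  0.14] [-8.83  5.93 16.54]
```

Call:
move_arm(jaw=[5.5,5.5,5.5,5.5,5.5,5.5,5.5,5.5,5.5,5.5,5.5], dp=[[-2.9,2,0],[-2.9,2,0],[-3.0,1.9,0],[0,0,0],[0,0,3.5],[0,0,3.5],[0,0,3.5],[0,0,3],[0,0,2],[0,0,1],[0,0,0]], turn=[[0,0,0],[0,0,0],[0,0,0],[0,0,0],[0,0,0],[0,0,0],[0,0,0],[0,0,0],[0,0,0],[0,0,0],[0,0,0]])

```text
time_s: 7.58
position: [0.4118, 0.2837, 0.0785]
tool_rot: [[0.982, -0.186, -0.006], [-0.186, -0.982, -0.002], [-0.005, 0.003, -1.0]]
ft_force: [1.0, -0.0, -0.4]
grip_width: 0.0548
gripper_force: 0.0
```

Run:
```python
from g import *
s=observe();p=s['position'];print(s['grip_width'],(p[:2]-O)@ex,(p[:2]-O)@ey,s['ft_force'],s['time_s'])
print(to(*W(-.021,.0245),.08))
```

```text
0.054794237118912396 -0.10044215067428926 0.024628168957518366 [ 0.96601773 -0.0072134  -0.41691416] 7.5833
[ 7.94 -0.01 -0.19]
```

Call:
move_arm(jaw=[5.5,5.5,5.5,5.5,5.5,5.5,5.5,5.5,5.5,5.5,5.5,5.5], dp=[[1,0,0],[1,0,0],[0.7,0,0],[0.6,0,0],[0.6,0,0],[0.6,0,0],[0.6,0,0],[0.6,0,0],[0.5,0,0],[0.4,0,0],[0.4,0,0],[0.2,0,0]], turn=[[0,0,0],[0,0,0],[0,0,0],[0,0,0],[0,0,0],[0,0,0],[0,0,0],[0,0,0],[0,0,0],[0,0,0],[0,0,0],[0,0,0]])

```text
time_s: 8.58
position: [0.4844, 0.2708, 0.0813]
tool_rot: [[0.983, -0.186, 0.0], [-0.186, -0.983, -0.0], [0.0, -0.0, -1.0]]
ft_force: [-0.3, 0.4, 0.5]
grip_width: 0.0552
gripper_force: 0.3
```

Call:
move_arm(jaw=[5.5,5.5,5.5], dp=[[0.3,0,0],[0.3,0,0],[0,0,0]], turn=[[0,0,0],[0,0,0],[0,0,0]])

```text
time_s: 8.83
position: [0.4903, 0.2697, 0.0813]
tool_rot: [[0.982, -0.186, 0.0], [-0.186, -0.982, 0.0], [0.0, -0.0, -1.0]]
ft_force: [-0.1, -0.8, -0.8]
grip_width: 0.0552
gripper_force: 0.0
```

```bash
python3 - <<'E'
from g import *
s=observe();p=s['position'];print((p[:2]-O)@ex,(p[:2]-O)@ey,s['ft_force']@np.r_[ex,0])
E
python3 look.py 3
```

```text
-0.020726896811207377 0.025310815554312728 0.00786786301970586
8.9333
scene 0.8 [0.54283211 0.26473667] rocker 0.0318 0.0301
scene 0.65 502 [[-0.012, -0.003], [0.073, 0.075]] 0.14372861716171148
((31.495479583740234, 34.0008544921875), (81.51261901855469, 88.31396484375), 89.91637420654297)
top 0.66 [0.54292762 0.26801637] rocker 0.0313 0.0333
top 0.75 951 [[0.015, -0.071], [0.074, 0.074]] 0.11067521882475007
((48.29100799560547, 1.0388259887695312), (154.04930114746094, 56.94948959350586), 73.34880828857422)
```

View pics/c3.png

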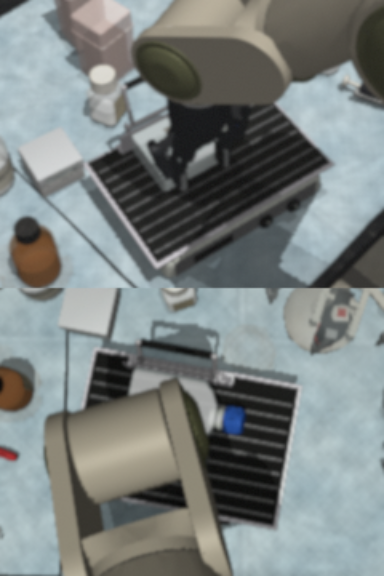

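The flask is now nearly against the fence and aligned with it, but no contact force shows yet. I'll press gently until it does.

Call:
move_arm(jaw=[5.5,5.5,5.5,5.5], dp=[[0.1,0,0],[0.1,0,0],[0.1,0,0],[0,0,0]], turn=[[0,0,0],[0,0,0],[0,0,0],[0,0,0]])

```text
time_s: 9.47
position: [0.4913, 0.2694, 0.0813]
tool_rot: [[0.983, -0.186, -0.003], [-0.186, -0.983, 0.0], [-0.003, 0.001, -1.0]]
ft_force: [-7.0, 0.7, 4.2]
grip_width: 0.0546
gripper_force: 3.7
```

Call:
move_arm(jaw=[5.5,5.5,5.5,0,0,0,0,0,0,0], dp=[[-1,0,0],[-2,0,0],[-2,0,0],[-1,0,-2],[0,0,-3.5],[0,0,-3.5],[0,0,-3.5],[0,0,-3.5],[0,0,-1.5],[0,0,0]], turn=[[0,0,0],[0,0,0],[0,0,0],[0,0,0],[0,0,0],[0,0,0],[0,0,0],[0,0,0],[0,0,0],[0,0,0]])

```text
time_s: 10.3
position: [0.4346, 0.2809, 0.2602]
tool_rot: [[0.983, -0.186, 0.008], [-0.186, -0.983, 0.003], [0.007, -0.004, -1.0]]
ft_force: [0.5, -0.2, -0.1]
grip_width: 0.0002
gripper_force: 0.0
```

```bash
python3 look.py 4
python3 - <<'E'
from g import *
s=observe();p=s['position'];print(p,(p[:2]-O)@ex,(p[:2]-O)@ey,s['ft_force'])
for n in('top','scene'):
    im,d=cams.get_image(n);P=cloud(n,d);R=np.stack([(P[...,:2]-O)@ex,(P[...,:2]-O)@ey],-1)
    m=(d>0)&(P[...,2]>.18)&(R[...,0]>.06)&(R[...,0]<.25)&(abs(R[...,1])<.15)
    Q=np.c_[R[m],P[m][:,2]]
    for y in np.arange(-.12,.12,.02):
        k=Q[(Q[:,1]>=y)&(Q[:,1]<y+.02)]
        if len(k)>3:print(n,round(y,2),len(k),k[:,0].min().round(3),k[:,2].min().round(3),k[:,2].max().round(3))
print(to(*W(.140,.03),.27),to(*W(.140,.03),.15))
E
```

```text
10.4
scene 0.88 [0.54693349 0.25899864] rocker 0.0369 0.0252
scene 0.67 1916 [[-0.011, -0.063], [0.075, 0.074]] 0.10867238283706437
((32.68015670776367, 1.7798843383789062), (89.10179138183594, 145.7818145751953), 0.23783420026302338)
top 0.68 [0.53762026 0.26325859] rocker 0.027 0.0277
top 0.75 2489 [[-0.009, -0.069], [0.073, 0.074]] 0.11224725692103554
((32.33348846435547, 2.6639404296875), (147.07452392578125, 84.87602996826172), 89.81941223144531)
[0.4333337  0.28027332 0.25498416] -0.0786506533458268 0.025236073474650362 [ 0.39942648 -0.29655221  0.18464847]
top -0.12 589 0.121 0.279 0.328
top -0.1 631 0.158 0.181 0.359
top -0.08 464 0.156 0.18 0.36
top -0.06 4 0.174 0.331 0.334
scene -0.12 93 0.21 0.276 0.329
scene -0.1 192 0.173 0.256 0.358
scene -0.08 108 0.17 0.18 0.359
[21.84 -0.52 -1.49] [21.86 -0.53 10.51]
```

View pics/c4.png

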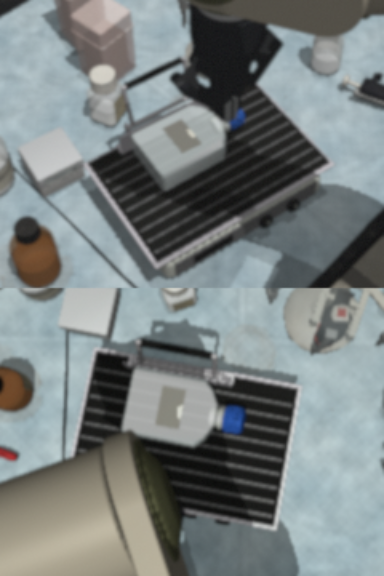

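The flask is flat against the fence (0.2° off, mid at xr 32 mm). Next I go over the bail and come down behind it, clear of the pipette carousel.

Call:
move_arm(jaw=[0,0,0,0,0,0,0,0,0,0,0,0], dp=[[2,-0.2,-1],[3,-0.2,0],[3,-0.2,0],[3,-0.2,0],[3,-0.2,0],[3,0,0],[2.5,0,0],[1.2,0,0],[0,0,0],[0,0,3],[0,0,3],[0,0,0]], turn=[[0,0,0],[0,0,0],[0,0,0],[0,0,0],[0,0,0],[0,0,0],[0,0,0],[0,0,0],[0,0,0],[0,0,0],[0,0,0],[0,0,0]])

```text
time_s: 11.7
position: [0.6362, 0.2515, 0.2]
tool_rot: [[0.983, -0.186, -0.011], [-0.186, -0.983, -0.002], [-0.011, 0.004, -1.0]]
ft_force: [-1.1, -0.0, -1.2]
grip_width: 0.0
gripper_force: 0.0
```

Run:
```python
from g import *
s=observe();p=s['position'];print(p,(p[:2]-O)@ex,(p[:2]-O)@ey,s['ft_force'])
print(to(*W(.128,.035),.152))
```

```text
[0.63618496 0.25153783 0.2000112 ] 0.1260249472075022 0.03430569921524087 [-1.10434782 -0.00687436 -1.21010555]
[ 0.25 -0.09  4.8 ]
```

Call:
move_arm(jaw=[0,0,0,0,0,0,0,0,0,0,0,0], dp=[[0,0,2.5],[0,0,2.3],[0,0,0],[-1,0,0],[-0.7,0,0],[-0.5,0,0],[-0.5,0,0],[-0.5,0,0],[-0.5,0,0],[-0.5,0,0],[-0.5,0,0],[-0.5,0,0]], turn=[[0,0,0],[0,0,0],[0,0,0],[0,0,0],[0,0,0],[0,0,0],[0,0,0],[0,0,0],[0,0,0],[0,0,0],[0,0,0],[0,0,0]])

```text
time_s: 12.7
position: [0.5874, 0.2615, 0.1583]
tool_rot: [[0.983, -0.186, -0.0], [-0.186, -0.983, -0.0], [-0.0, 0.0, -1.0]]
ft_force: [0.9, 0.8, -0.3]
grip_width: -0.0
gripper_force: 0.1
```

Call:
move_arm(jaw=[0,0,0,0,0,0,0,0,0,0], dp=[[-0.5,0,0],[-0.5,0,0],[-0.5,0,0],[-0.4,0,0],[-0.4,0,0],[-0.3,0,0],[0,0,0],[0,0,0],[0,0,0],[0,0,0]], turn=[[0,0,0],[0,0,0],[0,0,0],[0,0,0],[0,0,0],[0,0,0],[0,0,0],[0,0,0],[0,0,0],[0,0,0]])

```text
time_s: 13.53
position: [0.5626, 0.2661, 0.1583]
tool_rot: [[0.982, -0.186, 0.0], [-0.186, -0.982, 0.0], [0.0, -0.0, -1.0]]
ft_force: [0.1, 0.7, 0.8]
grip_width: 0.0
gripper_force: 0.0
```

```bash
python3 - <<'E'
from g import *
s=observe();p=s['position'];print(p,(p[:2]-O)@ex,(p[:2]-O)@ey,s['ft_force'])
E
python3 look.py 5
```

```text
[0.56257695 0.26614048 0.15826976] 0.050986857583288345 0.035118871568894705 [0.07261964 0.66080246 0.83973324]
13.6333
scene 0.86 [0.54567471 0.25772367] rocker 0.0359 0.0237
scene 0.64 1775 [[-0.011, -0.069], [0.072, 0.074]] 0.1129302169784051
((33.13117980957031, 1.5657501220703125), (89.64704132080078, 146.4411163330078), 0.028726773336529732)
top 0.59 [0.53580855 0.26871528] rocker 0.0242 0.0327
top 0.81 871 [[-0.009, -0.071], [0.048, 0.073]] 0.11042738186111989
((22.266023635864258, 3.1228790283203125), (49.16697311401367, 153.03135681152344), 17.120203018188477)
```

View pics/c5.png

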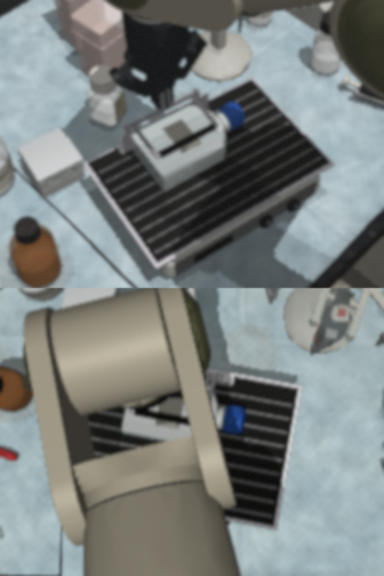

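The bail has dropped and its bar lies across the flask (crop px ~(190,138)). I'll withdraw upward and take a last check.

Call:
move_arm(jaw=[0,0,0,0,0,0,0,0,0,0], dp=[[0,0,-2],[0,0,-3],[0,0,-3],[0,0,-3],[-3,0,0],[-4,0,0],[-4,0,0],[-4,0,0],[-2,0,0],[0,0,0]], turn=[[0,0,0],[0,0,0],[0,0,0],[0,0,0],[0,0,0],[0,0,0],[0,0,0],[0,0,0],[0,0,0],[0,0,0]])

```text
time_s: 14.67
position: [0.3917, 0.2986, 0.2693]
tool_rot: [[0.983, -0.183, 0.0], [-0.183, -0.983, 0.001], [0.0, -0.001, -1.0]]
ft_force: [0.2, 0.0, -0.0]
grip_width: 0.0002
gripper_force: 0.0
```

```bash
python3 look.py 6
python3 - <<'E'
from g import *
for n in('top','scene'):
    im,d=cams.get_image(n);P=cloud(n,d);r=cams.outline_of(n,'bail_bar')[:1]
    if r:
        F=P[r[0]['mask']&(d>0)];x=(F[:,:2]-O)@ex;k=x<np.percentile(x,15);print(n,x[k].mean(),F[k,2].mean(),F[:,2].max())
    for q in('amber_bottle','dropper_bottle','square_bottle'):
        m=cams.mark_of(n,q)[:1]
        if m:print(q,m[0]['p'],onz(n,m[0]['location'],0).round(3))
E
```

```text
14.7667
scene 0.87 [0.54393281 0.25820016] rocker 0.0341 0.0239
scene 0.57 1408 [[-0.011, -0.024], [0.072, 0.074]] 0.11428137677000172
((32.566566467285156, 11.488994598388672), (87.65782165527344, 127.60177612304688), 0.2652135193347931)
top 0.98 [0.5359992 0.2601539] rocker 0.026 0.0243
top 0.91 2058 [[-0.009, -0.07], [0.073, 0.073]] 0.11117408579859844
((32.452392578125, 2.4789962768554688), (84.82555389404297, 147.18263244628906), 0.18528589606285095)
top 0.015677537572529567 0.11151110757027446 0.11786085797880119
amber_bottle 0.72 [0.567 0.488 0.   ]
dropper_bottle 0.88 [ 0.549 -0.053  0.   ]
amber_bottle 0.61 [0.51  0.241 0.   ]
dropper_bottle 0.5 [ 0.55  -0.059  0.   ]
square_bottle 0.86 [0.712 0.252 0.   ]
```

View pics/c6.png

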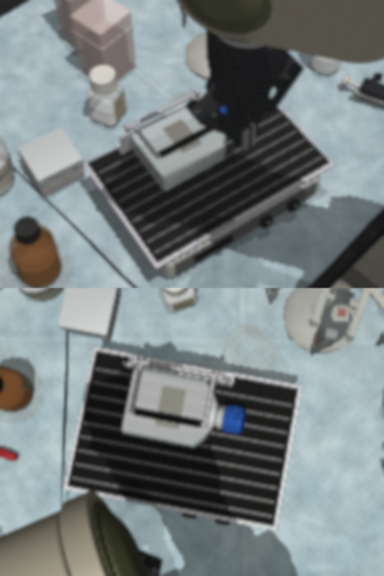

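The flask is flat against the fence, the bail is level on it (bar top ~0.112 m), and the bottles have not moved.

```bash
python3 -c "
from rig import ticket; print(ticket.close_job())"
```

```text
the job is handed in; nothing more can be done
None
```

The job is handed in: the flask was tipped onto its growth face and pushed flat against the back fence (about 0.2° off), and the bail's bar is down on it. The three bottles are where they stood, and it took about 15 s of the 58 s allowed.

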